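# Tighten a coaxial load and show its witness mark to a camera in a mirror

### The job

Finger-tighten the knurled coupling nut under the coaxial load on the green board: turn it clockwise, seen from above, until it stops fully home. Then take the hand inspection mirror out of its rest by the handle and hold it in the air 5 to 10 cm behind the nut, on the side away from the bench camera and level with the nut or slightly higher, angled so that the camera, looking over the load, sees the white witness mark on the back of the nut in the middle of the glass. Finish while still holding the mirror steady like that, touching nothing with it; keep the fingers off the mirror's head, do not knock it, and leave everything else on the bench where it is.

Things in the scene. Friction and masses are not known exactly. Their poses are not given: they have to be found in the camera images.
- nut (a joint): captive coupling nut of the coaxial load, rad: 0 = fully home at its hard stop, negative = still loose (starts at -1.3 to -0.7). Grows towards 0 as the nut is turned clockwise seen from above, about the vertical axis through nut_grip. Light drag, about 0.05 N m; stays where left; does not rise or sink
- nut_grip (a point): centre of that nut: knurled steel cylinder, 24 mm across, upright on the green board, from 53 to 77 mm above the bench. On it sits the aluminium load body, 19 mm across, to 89 mm. Board top at 45 mm; jack flange under the nut 26 mm square, top at 51 mm; nothing else within 60 mm of the axis is higher than 51 mm. It is the only nut that turns
- nut_mark (a point): middle of the white witness mark, a 3 mm wide upright stripe on the nut's side, 65 mm above the bench, 12.6 mm from the nut's axis; it turns with the nut. With the nut home it faces the station's -y, away from the camera, above a short white line on the flange
- lens (a point): centre of the front of the bench camera's lens, 260 mm above the bench, 240 mm from the nut's axis along the station's +y; it looks down over the load body towards -y. Camera housing (44 mm square, 112 mm long) and post (to 360 mm high) stand beyond the lens on +y
- station: fixed inspection station. Origin on the bench under the nut's axis; x along the board's edge, away from the robot; y from nut to camera; z up. Dark base plate 10 mm thick, x -125..145, y -40..430 mm; green board on standoffs x -110..130, y -35..200 mm, top at 45 mm, its fittings under 70 mm high; camera. Beyond y = -40 mm only bare bench
- sight_near (a point): a point on the straight line from lens to mark (nut home), 84.5 percent of the way. With the glass up to 72 mm (along its normal) from the mark, the camera sees the mark mid-glass when this point lies square in front of the glass's centre (x = z = 0 in the frame of mirror_glass), by the law of reflection
- sight_far (a point): the same, 80 percent of the way, for the glass more than 72 mm (along its normal) from the mark
- mirror_grip (a point): grip point of the loose hand mirror (143 g, varies): on the axis of its dark steel square handle, 12 x 12 mm, reaching 70 mm behind and 50 mm ahead of this point; x along the handle to the mirror head, z up, y level as it lies in the rest, 55 mm above the bench. A 5 mm rod joins handle and head. It balances within 15 mm of this point
- mirror_glass (a point): centre of the glass, 135 mm along x from the grip point. Head: flat black plate 60 mm (x) x 46 mm (z) x 4 mm, rigid on the handle, glass 56 x 42 mm on its +y face. y of this frame is the outward normal of the glass, x along the handle, z across the plate
- mirror: the whole hand mirror, origin and axes as mirror_grip
- mirror_head: the head plate of the mirror, glass and frame: not to be touched by the fingers or knocked
- rest: fixed black mirror rest, base 150 x 50 x 8 mm. The handle lies in two notched uprights (8 mm thick, 34 mm wide, to 67 mm high, at x = -45 and +45 mm); the 82 mm between them is free for fingers. Origin on the bench under the grip point; x along the handle to the head
- table: the bench, top at z = 0
- tape: bystander: roll of paper tape lying flat, 90 mm across, 18 mm high
- jar: bystander: green jar, 56 mm across, 90 mm high
- screwdriver: bystander: screwdriver with black handle lying flat, 170 mm long
- wrench: bystander: flat steel spanner, 160 mm long
- adapter: bystander: small steel coaxial adapter standing upright, 19 mm across, 42 mm high
- trays: bystander: stack of black component trays, 136 x 200 x 21 mm
There are look-alikes about, which are no part of the job. What is shaped like the mirror but purple is not meant.

How it is judged:
By the outcome, as a careful person would: the job done as asked, in the order asked, and still so for the second after the job is handed in, while the arm keeps its last pose, push and grip.
It also fails if it takes over 48 s, if anything falls off the work surface, if the arm or the gripper's body presses on something with over 40 N, if the wrist force passes 120 N, or if a joint passes its speed limit or range.

### The arm

A 6-joint arm with a two-finger parallel gripper is mounted at the origin on the work surface. World frame = base frame: x ahead of the robot, y to its left, z up, the work surface at z = 0. Lengths are in mm, angles in rad, forces in N, time in s.
With the tool pointing down it reaches from about 350 to 875 mm from the base axis. Payload 4.2 kg.
Tool frame: the origin (TCP) lies midway between the tips of the shut fingers; the grasp point (between the pads) lies 19 mm behind it; z points along the fingers, y is the direction in which the jaws open and shut (so a half turn about z gives the same grasp; the last joint's range is limited). The gripper opens to 85 mm and grips with 20 to 120 N. Pads are 22 mm wide; open, the fingers measure 114 mm over their backs; the gripper's body (76 mm by 85 mm) begins 54 mm behind the grasp point. The pads swing forward as they close: fully open they stand 13 mm farther back than shut.
Start: joints at [-0.872, 0.385, 0.008, 0, -1.194, -0.259], TCP at [266.111, -565.495, 202.512] pointing down, gripper open.
Joint ranges: [-3.14, 3.14], [-1.21, 2.06], [-1.07, 1.41], [-3.16, 2.05], [-2.99, -0.16], [-3.1, 3.1]. Speed limits (rad/s): [2.79, 2.79, 3.14, 3.14, 3.14, 3.14].

### API

Orientations are given as a unit quaternion [x, y, z, w].
In Python, from bench import read_state, get_image, job_done, search_frame, regions_of gives the robot as it stands.
- The arm moves only by the tool servo_tool, never from a script. Its arguments are lists of equal length, an entry for each row: "turn": the turn, a rotation vector about the world's x, y, z in rad, a list of three; "dp": the shift along the world's x, y, z in m, a list of three; "fingers": the finger opening in m, from 0 to 0.0854. In form: {"turn": [[rx, ry, rz], ...], "dp": [[tx, ty, tz], ...], "fingers": [fingers, ...]}. A call has exactly 5 rows; each row shifts and turns the pose as measured when the row begins; what a row does not reach is not made up. A row lasts 1/8 s, in which the tool goes at most 62.5 mm and 10.7 degrees, less where a joint would pass 70% of its speed; a pose out of reach is approached as far as the arm can. A call is refused whole if a number of a shift passes 0.0625 or a number of a turn 0.188, either way. A call with a gripper value outside its range is refused whole. The fingers move at their own pace and stop on an object; the grip force is fixed at half the most. Time passes only in rows, so rows that do not move let the fingers close, or fill a call up. It gives the time, the measured TCP pose, the force and the opening at its end, in the units of the state.
- read_state(): the state, without advancing time (a new reading comes with each control period).
- get_image(name): name is "side" or "top" or "wrist"; returns a dict with "img" (480x640x3 uint8, red, green, blue), "vfov" (degrees; the focal length in pixels is half the picture's height over the tangent of half this angle, whatever the lens; pixels are square), "cx", "cy" (the principal point, pixels), "k1" (the pictures are not rectified: a ray, as slopes to the right and down, at radius r is drawn at 1 + k1 r^2 times it, then the intrinsics apply), "world_from_camera" (4x4, takes a point from camera to world coordinates); the wrist camera has in their place "mount" (4x4, takes a point from camera to tool coordinates, whose origin is the TCP and whose axes are the flange's). Camera axes: x right, y down, z forward; pixel columns grow to the right and rows downward; lengths in mm; the calibration is good to about 2 mm. A picture is of the moment at which its call begins: read the wrist's pose just before it. There is no depth.
- job_done(): hands the job in, once; it reports no verdict.
Trained networks look in the newest picture that a camera, given by its name, has taken for a name from the list of things; names that differ only in an ending like _2 or _b are one class to them, and where a whole thing is asked for, a point or a joint stands for the part that bears it (a point fixed in the world has none). Each returns a list of dicts, best first, with "score" (0 to 1); they miss things now and then, are a little off and sometimes report something else, mostly with a low value. They report only what shows in the picture. A call takes as long as a camera call. They do not tell look-alikes from the thing itself.
- search_frame(query, camera): "box" ([left, top, width, height] in pixels, round what is visible of it).
- regions_of(query, camera): "region" (480x640 bool, what is visible of it) and "box" ([left, top, width, height] in pixels, round what is visible of it).
The state is a dict: "clock": time; "joints": joint angles; "joint_vel": joint speeds; "joint_efforts": joint torques, N m; "position": TCP position; "ee_rot": TCP orientation; "contact_force": force on the tool from outside, world axes, zero at the start; "wrist_torque": the same for the moment, N m; "gripper_width": finger opening in mm.
Only numpy, scipy, OpenCV 4.12 (cv2) and the standard library are available. Lean on these libraries where they do the work, as an engineer would, in place of code of your own. Each camera call takes 0.05 s, during which the arm holds its last target. There are 200 camera calls.

## Working session

There is one attempt and no reset: what is moved stays moved. The work goes in short steps, Python scripts to look and compute and a tool call to move; the robot and the scene stay as the last step left them, time stands still between calls to the robot, and variables do not carry over. Pictures are saved under pics/ and viewed, about 8 in all and at most 12, crops included, and the job is handed in when it is done.

Besides the shell and the picture viewer there is one more tool, called by a JSON object that holds its "method" and its "body". servo_tool: Moves the arm, as the interface text tells. Its arguments: {"type":"object","properties":{"turn":{"type":"array","items":{"type":"array","items":{"type":"number"}}},"dp":{"type":"array","items":{"type":"array","items":{"type":"number"}}},"fingers":{"type":"array","items":{"type":"number"}}},"required":["turn","dp","fingers"]}

```bash
mkdir -p pics; ls; cat > h.py <<'E'
import numpy as np, cv2
from bench import *
from scipy.spatial.transform import Rotation as R
def cam(name):
    s=read_state(); d=get_image(name); 
    if 'world_from_camera' in d: T=np.array(d['world_from_camera'])
    else:
        W=np.eye(4); W[:3,:3]=R.from_quat(s['ee_rot']).as_matrix(); W[:3,3]=s['position']; T=W@np.array(d['mount'])
    f=240/np.tan(np.radians(d['vfov'])/2)
    K=np.array([[f,0,d['cx']],[0,f,d['cy']],[0,0,1]]); D=np.array([d['k1'],0,0,0,0.])
    return d['img'],K,D,T
def ray(c,uv):
    p=cv2.undistortPoints(np.array([[uv]],float),c[1],c[2])[0,0]
    v=c[3][:3,:3]@np.array([p[0],p[1],1]); return c[3][:3,3],v
def atz(c,uv,z):
    o,v=ray(c,uv); return o+v*(z-o[2])/v[2]
def proj(c,P):
    Ti=np.linalg.inv(c[3]); r=cv2.Rodrigues(Ti[:3,:3])[0]
    return cv2.projectPoints(np.array(P,float).reshape(-1,1,3),r,Ti[:3,3],c[1],c[2])[0][:,0]
def tri(obs):
    A=np.zeros((3,3));b=np.zeros(3)
    for c,uv in obs:
        o,v=ray(c,uv); v=v/np.linalg.norm(v); M=np.eye(3)-np.outer(v,v); A+=M;b+=M@o
    return np.linalg.solve(A,b)
def save(n,img): cv2.imwrite('pics/'+n,img[:,:,::-1])
E
python3 - <<'E'
from h import *
print(read_state())
for n in ['top','side','wrist']:
    c=cam(n); save(n+'0.png',c[0]); print(n,c[3].round(3).tolist(),c[1][0,0],c[2][0])
    for q in ['nut','mirror','mirror_head','rest','lens','station','jar','tape','trays','adapter','wrench','screwdriver']:
        print(n,q,[(round(r['score'],2),[round(x) for x in r['box']]) for r in search_frame(q,n)[:4]])
E
```

```text
pics
{'clock': 0.0, 'joints': array([-8.72380460e-01,  3.85553017e-01,  6.61709012e-03, -5.17944672e-04,
       -1.19396332e+00, -2.58563616e-01]), 'joint_vel': array([-9.25608088e-04,  2.81061107e-03,  4.16349723e-05,  3.96412577e-04,
       -5.01752869e-04,  1.29632325e-03]), 'joint_efforts': array([ 2.12566224e-04, -3.92293167e+01,  1.88403136e+01,  4.18613970e+00,
       -4.57830029e-03, -1.48335198e-05]), 'position': array([ 265.85541863, -564.9273044 ,  201.41753753]), 'ee_rot': array([-2.18064153e-01,  9.75933841e-01,  1.04419764e-03, -2.70463671e-04]), 'contact_force': array([ 0.41398786, -0.48986646,  0.07005662]), 'wrist_torque': array([-0.00211193,  0.03439064,  0.06534595]), 'gripper_width': 85.36164868563766}
top [[-0.01, -0.996, 0.088, 416.123], [-1.0, 0.01, -0.001, -71.038], [-0.0, -0.088, -0.996, 1359.394], [0.0, 0.0, 0.0, 1.0]] 507.3159638170252 0.007397261762995722
top nut []
top mirror [(0.85, [230, 284, 68, 67]), (0.61, [372, 198, 25, 90])]
top mirror_head [(0.69, [232, 287, 23, 22])]
top rest [(0.92, [366, 232, 31, 54])]
top lens [(0.66, [30, 155, 240, 129])]
top
[... 919 characters left out ...]
s [(0.84, [217, 173, 42, 43])]
side adapter [(0.64, [386, 272, 36, 30]), (0.47, [279, 286, 0, 13]), (0.38, [282, 321, 94, 18])]
side wrench []
side screwdriver [(0.97, [264, 428, 74, 11]), (0.42, [386, 272, 35, 29])]
wrist [[-0.426, 0.87, 0.249, 202.682], [0.905, 0.41, 0.117, -595.82], [-0.001, 0.275, -0.961, 373.166], [0.0, 0.0, 0.0, 1.0]] 357.30593676260685 -0.0593020122570255
wrist nut []
wrist mirror [(0.7, [499, 448, 39, 32])]
wrist mirror_head [(0.2, [493, 450, 45, 28])]
wrist rest [(0.93, [504, 426, 30, 54])]
wrist lens []
wrist station []
wrist jar []
wrist tape []
wrist trays []
wrist adapter []
wrist wrench [(0.6, [503, 249, 93, 106])]
wrist screwdriver [(0.83, [285, 302, 64, 92])]
```

```bash
python3 - <<'E'
import cv2
t=cv2.imread('pics/top0.png')[120:400,0:500]; s=cv2.imread('pics/side0.png')[60:440,200:440]
a=cv2.resize(t,None,fx=1.6,fy=1.6,interpolation=cv2.INTER_CUBIC); cv2.imwrite('pics/top0c.png',a)
b=cv2.resize(s,None,fx=1.55,fy=1.55,interpolation=cv2.INTER_CUBIC); cv2.imwrite('pics/side0c.png',b)
E
```

```text
(no output)
```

View pics/top0c.png

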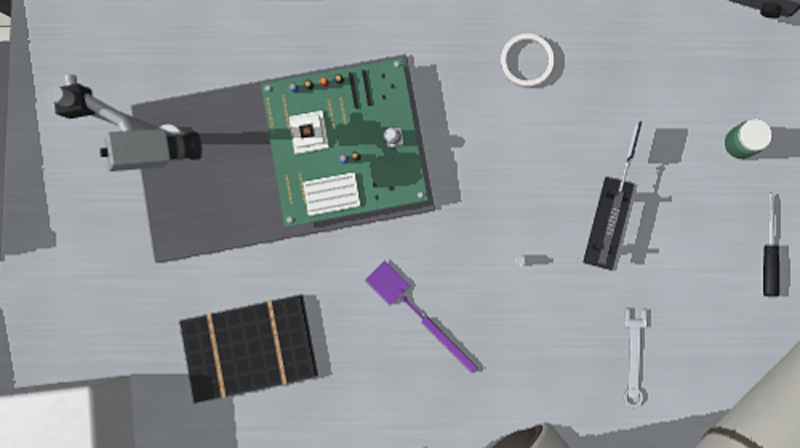

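View pics/side0c.png

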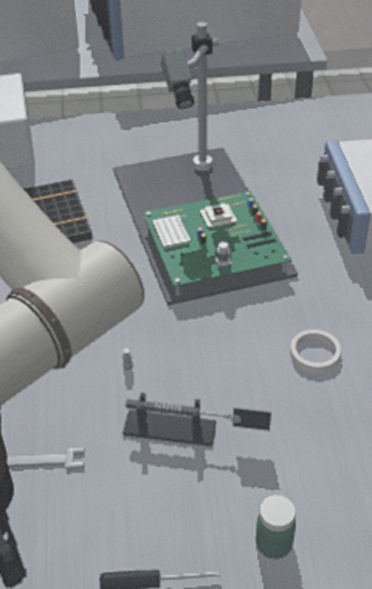

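The top picture shows the steel nut and load at about (245,204) on the green board. The dark-handled mirror is in its black rest at about (380,258), head up at (395,206). The purple look-alike is at (264,318) and lies flat with no rest, so it is not the one meant. The side picture agrees: the rest is at (308,330) and the head plate stands on edge.

```bash
python3 - <<'E'
from h import *
t=cam('top'); s=cam('side')
# board edge corners (top), crop->full
cc=lambda u,v:(u/1.6,120+v/1.6)
for n,p,z in [('base A',(408,55),10),('base B',(132,105),10),('base C',(157,262),10),('base D',(435,210),10),('bd1',(405,57),45),('bd2',(263,86),45),('bd3',(285,226),45),('bd4',(428,203),45)]:
    print(n,atz(t,cc(*p),z).round(0))
sc=lambda u,v:(200+u/1.55,60+v/1.55)
print('nut top-only',atz(t,cc(392,135),86),'side-only',atz(s,sc(223,249),75),'tri',tri([(t,cc(392,135)),(s,sc(223,247))]))
print('handle near',atz(t,cc(600,266),61),'rodstart',atz(t,cc(622,181),61),'head',atz(t,cc(634,140),78),atz(t,cc(628,160),60))
for q,c in [('rest','top'),('mirror','top')]:
    for r in regions_of(q,c):
        m=r['region']; v,u=np.nonzero(m); pts=np.c_[u,v].astype(np.float32)
        print(q,r['score'],cv2.minAreaRect(pts), atz(t,(u.mean(),v.mean()),40 if q=='rest' else 58).round(1))
E
```

```text
base A [778. 100.  10.]
base B [697. 565.  10.]
base C [433. 515.  10.]
base D [514.  55.  10.]
bd1 [766. 101.  45.]
bd2 [719. 334.  45.]
bd3 [488. 295.  45.]
bd4 [523.  63.  45.]
nut top-only [628.84787018 115.8954841   86.        ] side-only [630.35957724 117.78146282  75.        ] tri [629.89371857 116.62350665  81.05368203]
handle near [ 418.60099222 -212.42562771   61.        ] rodstart [ 554.42314795 -250.52409181   61.        ] head [ 618.13374797 -268.76114978   78.        ] [ 588.49017582 -261.09699161   60.        ]
rest 0.82 ((379.9706115722656, 259.11767578125), (18.91777801513672, 55.05558776855469), 14.03624439239502) [ 490.4 -227.6   40. ]
mirror 0.6 ((387.080322265625, 239.76156616210938), (5.341907978057861, 91.2068099975586), 14.534457206726074) [ 524.4 -243.1   58. ]
mirror 0.57 ((265.2500305175781, 319.2500305175781), (88.38834381103516, 16.970561981201172), 45.0) [362.2  91.9  58. ]
```

{"method": "servo_tool", "body": {"turn": [[0,0,0],[0,0,0.18],[0,0,0.18],[0,0,0.18],[0,0,0.18]], "dp": [[0.026,0.05,0],[0.026,0.05,0],[0.026,0.05,0],[0.026,0.05,0],[0.026,0.05,0]], "fingers": [0.085,0.085,0.085,0.085,0.085]}}

```text
clock: 2.78
position: [397.5, -311.8, 201.9]
ee_rot: [-0.554, 0.832, -0.001, 0.0]
contact_force: [0.8, -0.4, 0.0]
gripper_width: 84.9
```

{"method": "servo_tool", "body": {"turn": [[0,0,0.18],[0,0,0],[0,0,0],[0,0,0],[0,0,0]], "dp": [[0.026,0.05,0],[0.026,0.05,0],[0.026,0.05,0],[0.026,0.05,0],[0.026,0.05,0]], "fingers": [0.085,0.085,0.085,0.085,0.085]}}

```text
clock: 3.4
position: [531.2, -52.9, 204.0]
ee_rot: [-0.63, 0.776, -0.003, 0.002]
contact_force: [0.6, -0.3, 0.2]
gripper_width: 84.9
```

{"method": "servo_tool", "body": {"turn": [[0,0,0],[0,0,0],[0,0,0],[0,0,0],[0,0,0]], "dp": [[0.025,0.043,0],[0.025,0.043,0],[0.025,0.043,0],[0.02,0.035,-0.01],[0,0,0]], "fingers": [0.085,0.085,0.085,0.085,0.085]}}

```text
clock: 4.03
position: [630.1, 121.0, 193.7]
ee_rot: [-0.633, 0.775, -0.003, 0.003]
contact_force: [-1.1, -0.2, -0.5]
gripper_width: 85.1
```

```bash
python3 - <<'E'
from h import *
print(read_state()['position'],read_state()['joints'].round(2))
c=cam('wrist')
N=np.array([629.5,116.6])
print(proj(c,[[*N,77],[*N,89],[*N,53],[*N,45]]).round(1))
for q in ['nut','nut_grip','nut_mark']:
    print(q,[(round(r['score'],2),[round(x,1) for x in r['box']]) for r in search_frame(q,'wrist')[:3]])
u,v=proj(c,[[*N,77]])[0].astype(int)
save('w1.png',cv2.resize(c[0][max(0,v-90):v+90,max(0,u-110):u+110],None,fx=3.4,fy=3.4,interpolation=cv2.INTER_CUBIC)); print(u,v)
E
```

```text
[630.05106176 121.01931725 193.69395138] [ 0.44  0.41  0.03  0.01 -1.18 -0.65]
[[324.4 217.1]
 [324.3 220.5]
 [324.6 211. ]
 [324.6 209.2]]
nut [(0.68, [311.6, 197.1, 30.3, 21.5])]
nut_grip [(0.89, [311.5, 198.3, 26.4, 24.1])]
nut_mark [(0.7, [307.1, 197.2, 30.2, 24.6])]
324 217
```

View pics/w1.png

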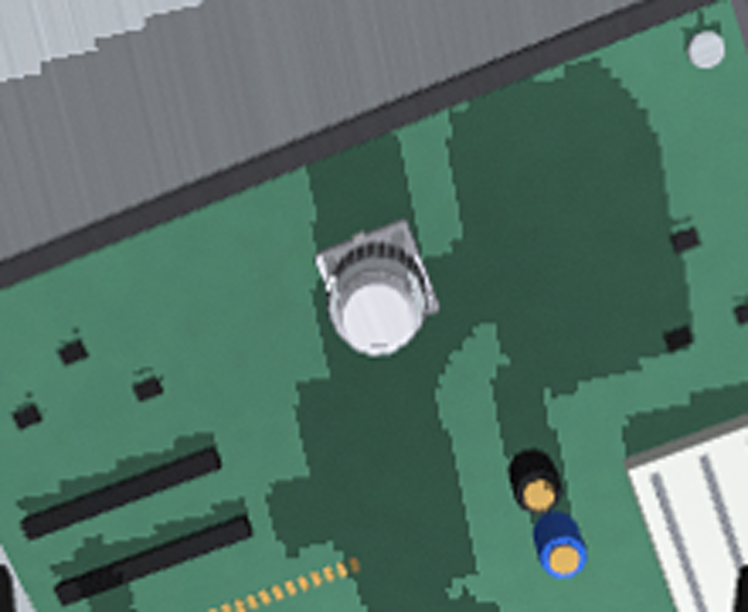

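The wrist picture shows the load top centre at about (326,220). The nut's white mark shows at the left, crop (332,285), and the flange's home line at the top, crop (360,237). That is a clockwise turn of roughly 1.1 rad still to go.

```bash
python3 - <<'E'
from h import *
c=cam('wrist')
f=lambda u,v:(214+u/3.4,127+v/3.4)
n=atz(c,f(379,317),89); print(n, read_state()['position'])
m=atz(c,f(332,287),68); h=atz(c,f(360,237),51)
for p in (m,h): d=(p-n)[:2]; print(d, np.hypot(*d), np.degrees(np.arctan2(d[1],d[0])))
E
```

```text
[628.35660385 114.15365265  89.        ] [629.49788421 117.74893531 196.32309875]
[11.15125318 -5.03194206] 12.234005407860433 -24.28701633127766
[  2.61864455 -13.23758336] 13.494106584404921 -78.81027758486306
```

{"method": "servo_tool", "body": {"turn": [[0,0,0],[0,0,0],[0,0,0],[0,0,0],[0,0,0]], "dp": [[0,0,-0.04],[0,0,-0.04],[0,0,-0.035],[0,0,-0.018],[0,0,0]], "fingers": [0.085,0.085,0.085,0.06,0.05]}}

```text
clock: 4.9
position: [629.5, 112.4, 65.4]
ee_rot: [-0.629, 0.778, -0.006, 0.008]
contact_force: [-0.1, 0.2, 0.5]
gripper_width: 51.2
```

```bash
python3 - <<'E'
from h import *
s=read_state(); print({k:s[k].round(2) if hasattr(s[k],'round') else s[k] for k in ['position','contact_force','wrist_torque','gripper_width','joints']})
c=cam('wrist'); save('w2.png',c[0])
print([(round(r['score'],2),[round(x,1) for x in r['box']]) for r in search_frame('nut','wrist')[:3]], proj(c,[[629.2,117.2,89],[629.2,117.2,77]]))
print(read_state()['position'])
E
```

```text
{'position': array([629.52, 112.37,  65.37]), 'contact_force': array([-0.09,  0.15,  0.5 ]), 'wrist_torque': array([ 0.04,  0.05, -0.01]), 'gripper_width': 51.18468991373291, 'joints': array([ 0.43,  0.52, -0.15,  0.01, -0.89, -0.65])}
[(0.69, [299.0, 252.2, 53.5, 47.8]), (0.2, [0.0, 0.5, 90.5, 25.9])] [[325.31707858 306.09527806]
 [325.6789644  294.56637634]]
[631.02548998 113.13323515  67.342875  ]
```

View pics/w2.png

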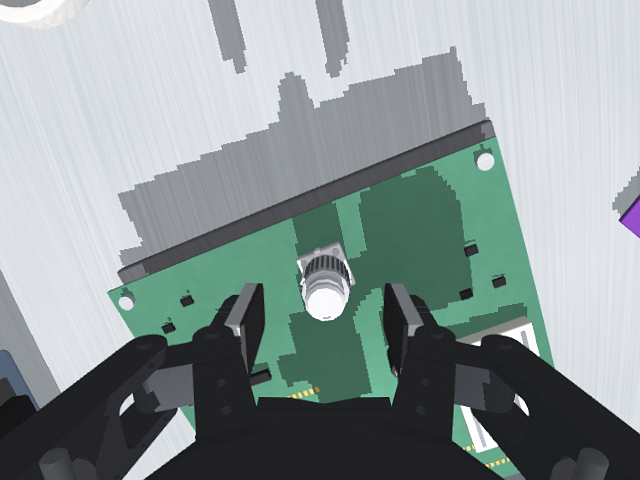

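{"method": "servo_tool", "body": {"turn": [[0,0.02,0],[0,0,0],[0,0,0],[0,0,0],[0,0,0]], "dp": [[-0.001,0.003,0],[0,0,0],[0,0,0],[0,0,0],[0,0,0]], "fingers": [0.05,0.05,0.05,0.05,0.05]}}

```text
clock: 5.62
position: [632.0, 116.9, 71.4]
ee_rot: [-0.629, 0.778, -0.001, 0.005]
contact_force: [-0.0, -0.3, -0.6]
gripper_width: 50.1
```

```bash
python3 - <<'E'
from h import *
for i in range(2):
    s=read_state(); c=cam('wrist'); print(s['position'].round(1),s['ee_rot'].round(4))
g=cv2.cvtColor(c[0],cv2.COLOR_RGB2HSV)
m=((g[...,1]<40)&(g[...,2]>170)).astype(np.uint8); m[:,:290]=0;m[:,362:]=0;m[:225]=0;m[345:]=0
n,l,st,ce=cv2.connectedComponentsWithStats(m)
for i in range(1,n):
    if st[i,4]>150: print(st[i],ce[i],atz(c,ce[i],89))
N=np.array([629.2,117.2]);print(proj(c,[[*N,89]]))
save('w3.png',c[0])
E
```

```text
[632.  116.9  71.4] [-6.288e-01  7.775e-01 -6.000e-04  5.100e-03]
[632.  116.9  71.3] [-6.288e-01  7.775e-01 -5.000e-04  5.000e-03]
[300 233  57  40 323] [329.89473684 247.374613  ] [624.53610422  96.52058416  89.        ]
[ 304  262   48   44 1352] [328.75739645 284.42159763] [628.73922538 114.11282415  89.        ]
[[329.14567288 290.56261168]]
```

{"method": "servo_tool", "body": {"turn": [[0,0.008,0],[0,0,0],[0,0,0],[0,0,0],[0,0,0]], "dp": [[-0.0015,-0.0008,-0.006],[-0.0015,-0.0008,-0.006],[0,0,-0.003],[0,0,0],[0,0,0]], "fingers": [0.05,0.05,0.05,0.05,0.05]}}

```text
clock: 6.35
position: [628.3, 115.0, 54.4]
ee_rot: [-0.629, 0.778, 0.002, 0.001]
contact_force: [-0.8, 0.4, 0.6]
gripper_width: 50.0
```

```bash
cat > st.py <<'E'
from h import *
s=read_state(); print({k:s[k].round(3) if hasattr(s[k],'round') else s[k] for k in ['position','ee_rot','contact_force','wrist_torque','gripper_width','joint_vel']})
E
python3 st.py
```

```text
{'position': array([628.251, 114.973,  54.41 ]), 'ee_rot': array([-0.629,  0.778,  0.002,  0.001]), 'contact_force': array([-0.76 ,  0.364,  0.58 ]), 'wrist_torque': array([ 0.021, -0.04 ,  0.006]), 'gripper_width': 50.028919173628545, 'joint_vel': array([ 0.001,  0.003, -0.001,  0.   ,  0.002,  0.001])}
```

{"method": "servo_tool", "body": {"turn": [[0,0,0],[0,0,0],[0,0,0],[0,0,0],[0,0,0]], "dp": [[0,0,0.001],[0,0,0],[0,0,0],[0,0,0],[0,0,0]], "fingers": [0.035,0.022,0.018,0.015,0.015]}}

```text
clock: 6.98
position: [629.2, 115.0, 56.1]
ee_rot: [-0.629, 0.778, 0.002, 0.002]
contact_force: [1.6, -0.4, -0.6]
gripper_width: 15.4
```

```bash
python3 st.py
```

```text
{'position': array([629.191, 115.008,  56.106]), 'ee_rot': array([-0.629,  0.778,  0.002,  0.002]), 'contact_force': array([ 1.604, -0.417, -0.608]), 'wrist_torque': array([-0.109, -0.243, -0.035]), 'gripper_width': 15.399037384351633, 'joint_vel': array([-0.001, -0.001, -0.   ,  0.001, -0.   , -0.001])}
```

```bash
python3 - <<'E'
from h import *
s=read_state()
c=cam('wrist'); N=[629,115]; print(proj(c,[[*N,89],[*N,77],s['position']]))
save('w4.png',c[0])
E
```

```text
[[323.86960591 306.27922434]
 [323.84624012 294.02432847]
 [323.4518228  276.40380252]]
```

View pics/w4.png

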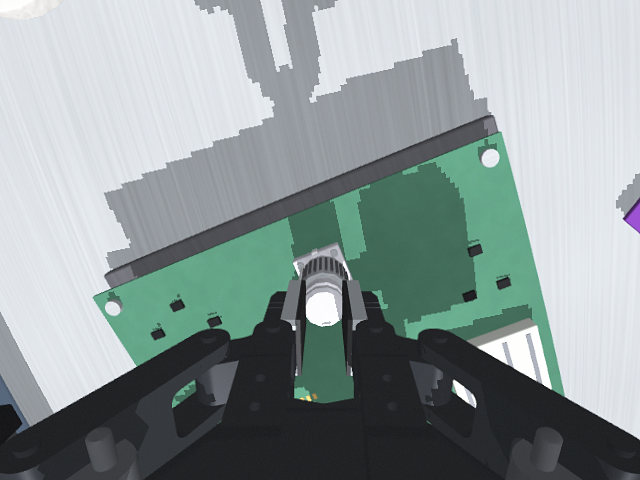

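{"method": "servo_tool", "body": {"turn": [[0,0,0],[0,0,0],[0,0,0],[0,0,0],[0,0,0]], "dp": [[0,0,0],[0,0,0],[0,0,0],[0,0,0],[0,0,0]], "fingers": [0.0,0.0,0.0,0,0]}}

```text
clock: 7.65
position: [629.2, 115.1, 56.3]
ee_rot: [-0.629, 0.778, 0.002, 0.002]
contact_force: [-0.3, -0.3, 0.6]
gripper_width: 14.3
```

```bash
python3 st.py; python3 - <<'E'
from h import *
c=cam('wrist'); save('w5.png',cv2.resize(c[0][220:400,220:440],None,fx=3.4,fy=3.4,interpolation=cv2.INTER_CUBIC))
E
```

```text
{'position': array([629.223, 115.054,  56.264]), 'ee_rot': array([-0.629,  0.778,  0.002,  0.002]), 'contact_force': array([-0.304, -0.293,  0.605]), 'wrist_torque': array([-0.128, -0.164, -0.016]), 'gripper_width': 14.301020218221764, 'joint_vel': array([-0.001,  0.   , -0.001, -0.002, -0.   ,  0.   ])}
```

View pics/w5.png

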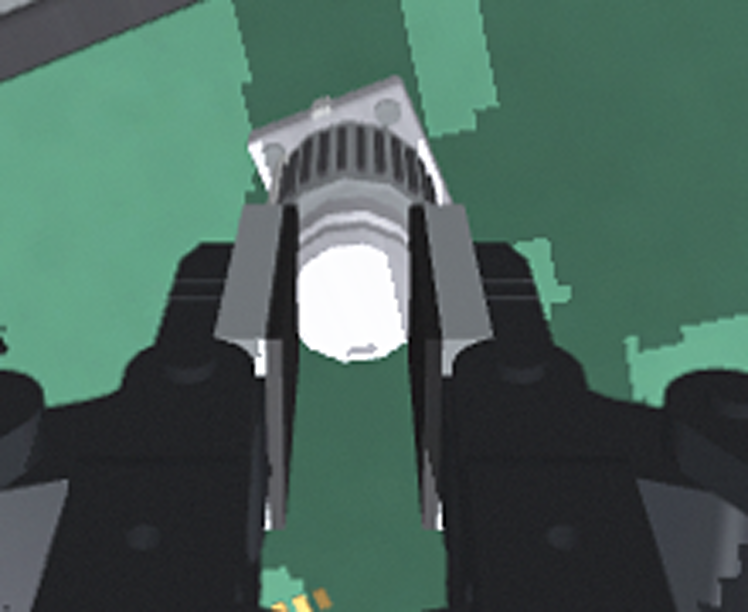

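The fingers stop at 14.3 mm against a zero command. In the picture the pad tips sit beside the load body, above the knurls, so the real tips look higher than the TCP reading. I'll open, go lower while watching the force, and grip again.

{"method": "servo_tool", "body": {"turn": [[0,0,0],[0,0,0],[0,0,0],[0,0,0],[0,0,0]], "dp": [[0,0,0],[0,0,0],[0,0,-0.003],[0,0,-0.003],[0,0,0]], "fingers": [0.045,0.045,0.045,0.045,0.045]}}

```text
clock: 8.32
position: [628.3, 115.1, 49.4]
ee_rot: [-0.629, 0.778, 0.002, 0.001]
contact_force: [0.5, 0.3, -0.4]
gripper_width: 45.2
```

```bash
python3 st.py; python3 - <<'E'
from h import *
s=read_state(); c=cam('wrist')
Rm=R.from_quat(s['ee_rot']).as_matrix()
P=[s['position']+Rm@np.array([x,y,z]) for z in (0,-19,-30) for x in (11,-11) for y in (-22.5,22.5)]
p=proj(c,P); print(p.round(0).tolist())
im=c[0].copy()
for (u,v),k in zip(p,range(12)): cv2.circle(im,(int(u),int(v)),2,[(255,0,0),(255,255,0),(0,255,255)][k//4],-1)
save('w6.png',cv2.resize(im[200:420,200:450],None,fx=3,fy=3,interpolation=cv2.INTER_CUBIC))
E
```

```text
{'position': array([628.323, 115.09 ,  49.364]), 'ee_rot': array([-0.629,  0.778,  0.002,  0.001]), 'contact_force': array([ 0.481,  0.324, -0.438]), 'wrist_torque': array([-0.023, -0.008,  0.017]), 'gripper_width': 45.204405363729784, 'joint_vel': array([ 0.002, -0.003,  0.003,  0.   ,  0.001, -0.   ])}
[[279.0, 256.0], [368.0, 256.0], [280.0, 296.0], [366.0, 296.0], [274.0, 270.0], [373.0, 270.0], [276.0, 313.0], [371.0, 313.0], [270.0, 279.0], [376.0, 279.0], [273.0, 325.0], [374.0, 325.0]]
```

View pics/w6.png

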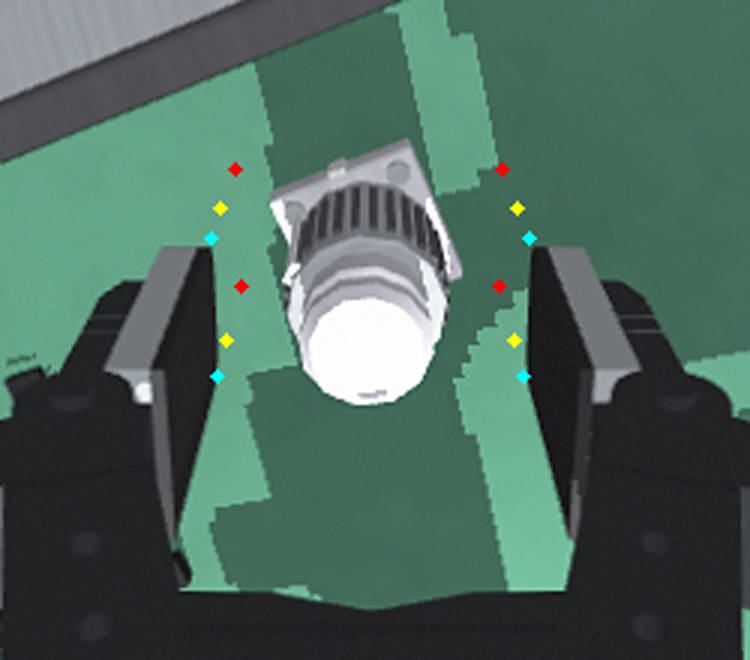

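{"method": "servo_tool", "body": {"turn": [[0,0,0],[0,0,0],[0,0,0],[0,0,0],[0,0,0]], "dp": [[0.0005,0,-0.003],[0,0,-0.003],[0,0,-0.003],[0,0,0],[0,0,0]], "fingers": [0.045,0.045,0.045,0.045,0.045]}}

```text
clock: 9.0
position: [629.0, 115.1, 39.8]
ee_rot: [-0.629, 0.778, 0.002, 0.001]
contact_force: [-0.4, 1.0, -0.4]
gripper_width: 44.9
```

```bash
python3 st.py
```

```text
{'position': array([628.97 , 115.101,  39.818]), 'ee_rot': array([-0.629,  0.778,  0.002,  0.001]), 'contact_force': array([-0.398,  0.959, -0.428]), 'wrist_torque': array([-0.022, -0.047,  0.017]), 'gripper_width': 44.927048826074724, 'joint_vel': array([-0.   ,  0.001, -0.002, -0.   , -0.002, -0.002])}
```

{"method": "servo_tool", "body": {"turn": [[0,0,0],[0,0,0],[0,0,0],[0,0,0],[0,0,0]], "dp": [[0,0,-0.004],[0,0,0],[0,0,0],[0,0,0],[0,0,0]], "fingers": [0.045,0.02,0.0,0.0,0.0]}}

```text
clock: 9.62
position: [629.2, 115.1, 36.1]
ee_rot: [-0.629, 0.777, 0.002, 0.002]
contact_force: [-0.3, 0.0, -0.1]
gripper_width: 21.2
```

```bash
python3 st.py;  python3 - <<'E'
from h import *
c=cam('wrist'); save('w7.png',cv2.resize(c[0][220:400,220:440],None,fx=3.4,fy=3.4,interpolation=cv2.INTER_CUBIC))
E
```

```text
{'position': array([629.216, 115.142,  36.146]), 'ee_rot': array([-0.629,  0.777,  0.002,  0.002]), 'contact_force': array([-0.312,  0.028, -0.054]), 'wrist_torque': array([-0.049,  0.008, -0.   ]), 'gripper_width': 21.152093492622427, 'joint_vel': array([ 0.002, -0.   ,  0.   , -0.001, -0.001,  0.001])}
```

View pics/w7.png

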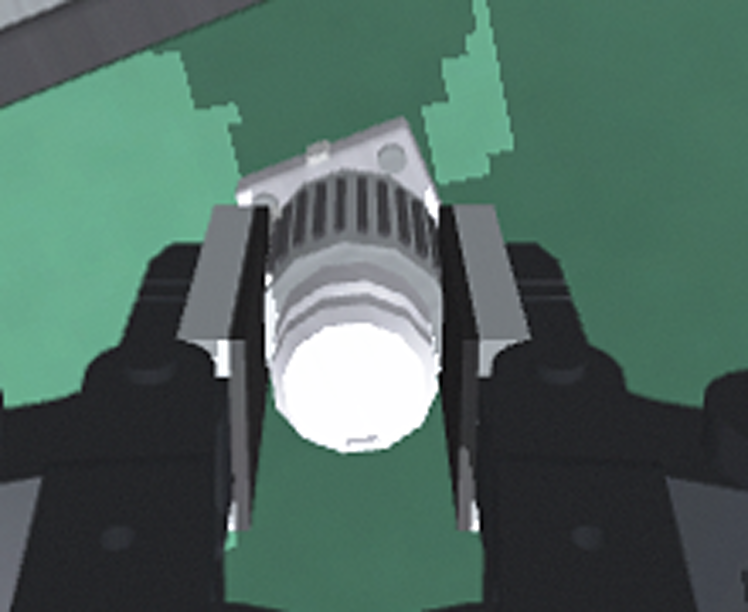

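The grip is now on the knurls at 21.2 mm, so the true tips lie about 27 mm behind the reported TCP. Now I'll turn it clockwise.

{"method": "servo_tool", "body": {"turn": [[0,0,-0.16],[0,0,-0.16],[0,0,-0.16],[0,0,-0.16],[0,0,0]], "dp": [[0,0,0],[0,0,0],[0,0,0],[0,0,0],[0,0,0]], "fingers": [0,0,0,0,0]}}

```text
clock: 10.3
position: [628.1, 115.9, 36.1]
ee_rot: [-0.344, 0.939, 0.002, 0.001]
contact_force: [0.0, -0.5, 0.7]
gripper_width: 21.3
```

```bash
python3 st.py
```

```text
{'position': array([628.065, 115.897,  36.129]), 'ee_rot': array([-0.344,  0.939,  0.002,  0.001]), 'contact_force': array([ 0.004, -0.543,  0.651]), 'wrist_torque': array([-0.142,  0.   , -0.06 ]), 'gripper_width': 21.272229309404032, 'joint_vel': array([-0.   ,  0.   ,  0.   ,  0.001, -0.001, -0.001])}
```

{"method": "servo_tool", "body": {"turn": [[0,0,-0.07],[0,0,-0.07],[0,0,-0.07],[0,0,-0.07],[0,0,-0.03]], "dp": [[0,0,0],[0,0,0],[0,0,0],[0,0,0],[0,0,0]], "fingers": [0,0,0,0,0]}}

```text
clock: 10.92
position: [627.8, 116.5, 36.2]
ee_rot: [-0.198, 0.98, 0.002, 0.002]
contact_force: [-0.3, -0.7, 0.0]
gripper_width: 21.6
```

```bash
python3 st.py
```

```text
{'position': array([627.805, 116.48 ,  36.188]), 'ee_rot': array([-0.198,  0.98 ,  0.002,  0.002]), 'contact_force': array([-0.344, -0.748,  0.006]), 'wrist_torque': array([0.197, 0.175, 0.054]), 'gripper_width': 21.624232689066957, 'joint_vel': array([ 0.   ,  0.   , -0.002,  0.   ,  0.001, -0.234])}
```

{"method": "servo_tool", "body": {"turn": [[0,0,-0.05],[0,0,-0.05],[0,0,-0.05],[0,0,-0.05],[0,0,0]], "dp": [[0,0,0],[0,0,0],[0,0,0],[0,0,0],[0,0,0]], "fingers": [0,0,0,0,0]}}

```text
clock: 11.55
position: [626.1, 116.5, 36.2]
ee_rot: [-0.102, 0.995, 0.002, 0.0]
contact_force: [1.7, 0.1, -0.6]
gripper_width: 20.9
```

```bash
python3 st.py; python3 - <<'E'
from h import *
c=cam('wrist'); save('w8.png',cv2.resize(c[0][200:380,220:440],None,fx=3.4,fy=3.4,interpolation=cv2.INTER_CUBIC))
N=[629,116]; a=0.173; S=lambda x,y,z:[N[0]+x*np.cos(a)-y*np.sin(a),N[1]+x*np.sin(a)+y*np.cos(a),z]
p=proj(c,[S(0,-12.6,72),S(0,-12.6,56),S(0,-13,51)]); print(((p-[220,200])*3.4).round())
E
```

```text
{'position': array([626.121, 116.495,  36.243]), 'ee_rot': array([-0.102,  0.995,  0.002,  0.   ]), 'contact_force': array([ 1.682,  0.134, -0.555]), 'wrist_torque': array([ 0.03 , -0.019, -0.069]), 'gripper_width': 20.882540112504447, 'joint_vel': array([ 0.   , -0.001,  0.002,  0.   , -0.005,  0.015])}
[[247. 385.]
 [257. 329.]
 [256. 313.]]
```

View pics/w8.png

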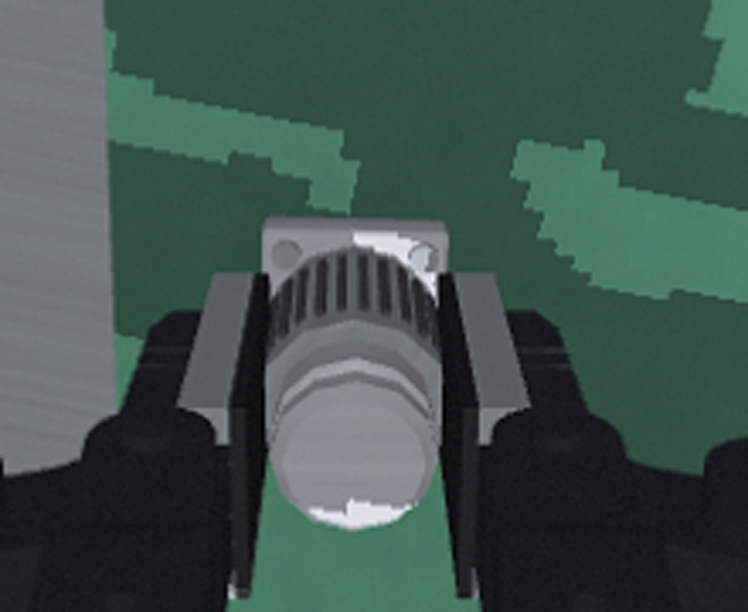

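{"method": "servo_tool", "body": {"turn": [[0,0,-0.08],[0,0,-0.08],[0,0,-0.08],[0,0,-0.08],[0,0,-0.08]], "dp": [[0,0,0],[0,0,0],[0,0,0],[0,0,0],[0,0,0]], "fingers": [0,0,0,0,0]}}

```text
clock: 12.22
position: [622.4, 118.6, 36.3]
ee_rot: [0.097, 0.995, 0.003, -0.003]
contact_force: [0.7, 4.1, 1.0]
gripper_width: 21.0
```

```bash
python3 st.py
```

```text
{'position': array([622.37 , 118.649,  36.263]), 'ee_rot': array([ 0.097,  0.995,  0.003, -0.003]), 'contact_force': array([0.706, 4.107, 0.951]), 'wrist_torque': array([1.058, 1.039, 0.604]), 'gripper_width': 20.96918407677508, 'joint_vel': array([ 0.009, -0.004,  0.007, -0.047, -0.099, -0.629])}
```

{"method": "servo_tool", "body": {"turn": [[0,0,0],[0,0,0],[0,0,0],[0,0,0],[0,0,0]], "dp": [[0,0,0],[0,0,0],[0,0,0.03],[0,0,0.05],[-0.01,-0.03,0.03]], "fingers": [0.05,0.05,0.05,0.05,0.05]}}

```text
clock: 12.85
position: [612.5, 88.0, 145.1]
ee_rot: [0.093, 0.996, 0.001, -0.005]
contact_force: [0.9, 0.4, -0.6]
gripper_width: 50.0
```

{"method": "servo_tool", "body": {"turn": [[0,0,0],[0,0,-0.03],[0,0,-0.03],[0,0,0],[0,0,0]], "dp": [[-0.015,-0.045,0],[-0.015,-0.05,0],[0,0,0],[0,0,0],[0,0,0]], "fingers": [0.05,0.05,0.05,0.05,0.05]}}

```text
clock: 13.48
position: [584.8, -10.6, 149.4]
ee_rot: [0.121, 0.993, 0.002, 0.001]
contact_force: [1.0, -1.1, -0.0]
gripper_width: 49.6
```

```bash
python3 st.py; python3 - <<'E'
from h import *
c=cam('wrist'); N=[629,116]; a=0.173; S=lambda x,y,z:[N[0]+x*np.cos(a)-y*np.sin(a),N[1]+x*np.sin(a)+y*np.cos(a),z]
p=proj(c,[S(0,-12.6,65),S(0,0,89)]); print(p.round()); u,v=p[0].astype(int)
x0=min(max(u-60,0),520);y0=min(max(v-50,0),380)
save('w9.png',cv2.resize(c[0][y0:y0+100,x0:x0+120],None,fx=6,fy=6,interpolation=cv2.INTER_CUBIC)); print(x0,y0)
t=cam('top'); 
E
```

```text
{'position': array([584.829, -10.648, 149.437]), 'ee_rot': array([0.121, 0.993, 0.002, 0.001]), 'contact_force': array([ 1.   , -1.105, -0.016]), 'wrist_torque': array([0.   , 0.013, 0.055]), 'gripper_width': 49.553772595898124, 'joint_vel': array([ 0.005,  0.004,  0.006, -0.001,  0.004,  0.003])}
[[484. 253.]
 [515. 258.]]
423 203
```

View pics/w9.png

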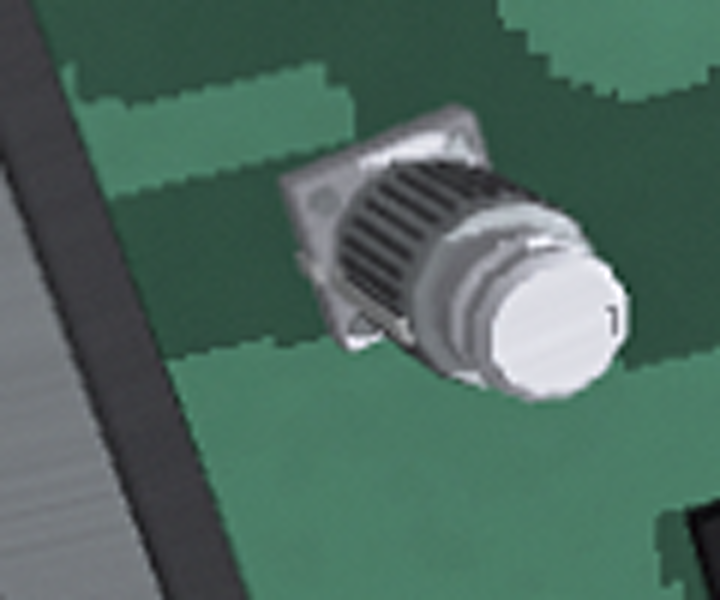

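```bash
python3 - <<'E'
from h import *
s=read_state();c=cam('wrist'); im=c[0].astype(float)
g=lambda P:np.array([cv2.remap(im.astype(np.float32),np.float32([[u]]),np.float32([[v]]),cv2.INTER_LINEAR)[0,0] for u,v in proj(c,P)])
a=0.173
for N in ([629,116],[629.5,115]):
  for th in np.arange(-1.3,0.41,0.1):
    d=-np.pi/2+a-th   # th=nut angle, negative=ccw from home
    P=[[N[0]+12.5*np.cos(d),N[1]+12.5*np.sin(d),z] for z in (57,61,65,69,73)]
    q=g(P); print(round(th,1),proj(c,P)[2].round(0),q.mean(1).astype(int),(q.max(1)-q.min(1)).astype(int))
y0,x0=225,460
print(c[0][y0+5:y0+45,x0+10:x0+60].min(2)[::2,::2])
E
```

```text
-1.3 [499. 263.] [120 107 103 138 128] [7 7 6 7 9]
-1.2 [497. 263.] [115 119 114 143 170] [ 8  8  7  8 13]
-1.1 [496. 263.] [110 111 119 117 147] [ 6  7  8  8 13]
-1.0 [494. 263.] [152  66  99 108 122] [ 4  4  6  6 18]
-0.9 [493. 262.] [94 83 71 88 89] [ 1  3  5  6 28]
-0.8 [491. 262.] [90 79 60 70 87] [ 3  2  7  9 23]
-0.7 [490. 261.] [91 77 55 69 80] [ 4 17 16 18 30]
-0.6 [489. 260.] [ 82 128  82  73  76] [ 3  7 25 23 24]
-0.5 [488. 260.] [99 97 80 68 76] [ 7  5 25 27 27]
-0.4 [487. 259.] [ 90  82 122  81  71] [ 5  3  6 20 21]
-0.3 [486. 258.] [132  90  88  75  49] [ 6  4  3 10 10]
-0.2 [485. 256.] [114  94  87  89 103] [5 2 2 1 2]
-0.1 [484. 255.] [105 105 106 104 117] [2 2 3 2 2]
0.0 [484. 254.] [104 104 107 108 116] [2 2 2 2 3]
0.1 [483. 252.] [119  92  93 101  98] [4 2 2 2 4]
0.2 [483. 251.] [109  60  55  61  53] [4 3 3 3 3]
0.3 [483. 249.] [89 56 47 54 54] [5 2 3 4 3]
0.4 [483. 248.] [93 57 53 52 56] [6 4 3 2 4]
-1.3 [498. 263.] [114 119 118 175 160] [ 8  8  7 11 16]
-1.2 [496. 264.] [ 88 108 115 115 105] [ 4  6  7 10 34]
-1.1 [495. 264.] [127  68  87  94  89] [ 2  3  6 14 41]
[... 2201 characters left out ...]
03 115 114 113 111  94 131 112 131 130
  223 218 219 220 219 220 221]
 [ 48  49  47  45  82 145 117 112  78 107 154 110 116  92 133 106 128 145
  222 220 218 221 222 224 224]
 [ 44  63  74  74  75 136 233 135  69  58 135  80 118 110 122 104 126 145
  221 221 223 225 223 221 218]
 [ 75  73  72  74  73  71  67  71  72  74  72  59 104 115  92 116 124 147
  227 225 222 221 219 221 222]
 [ 74  73  73  74  73  75  77  76  76  75  72  71  61 106 116 115 115 124
  224 221 220 220 221 220 221]
 [ 76  73  72  73  72  74  76  76  74  75  73  74  74  72  75 157 185 126
  118 223 223 221 221 223 227]
 [ 75  74  76  75  74  76  75  75  72  74  74  73  72  75  71  72  70  69
  113 126 163 218 222 195 149]]
```

A uniform grey stripe with no knurl pattern shows only at nut angle about -0.15 to +0.1, so the mark faces -y, above the flange line. With the torque rise at the stop, the nut is home. Next is the mirror.

{"method": "servo_tool", "body": {"turn": [[0,0,0],[0,0,0],[0,0,0],[0,0,0],[0,0,0]], "dp": [[-0.024,-0.053,0],[-0.024,-0.053,0],[-0.024,-0.053,0],[-0.022,-0.05,0],[0,0,0]], "fingers": [0.06,0.06,0.06,0.06,0.06]}}

```text
clock: 14.25
position: [490.2, -221.2, 148.4]
ee_rot: [0.116, 0.993, 0.002, 0.001]
contact_force: [0.2, 0.4, 1.4]
gripper_width: 60.1
```

{"method": "servo_tool", "body": {"turn": [[0,0,0],[0,0,0],[0,0,0],[0,0,0],[0,0,0]], "dp": [[0,0,0],[0,0,0],[0,0,0],[0,0,0],[0,0,0]], "fingers": [0.06,0.06,0.06,0.06,0.06]}}

```text
clock: 14.88
position: [492.4, -218.0, 148.2]
ee_rot: [0.113, 0.994, 0.002, 0.001]
contact_force: [-0.4, 0.4, 0.2]
gripper_width: 59.4
```

```bash
python3 st.py; python3 - <<'E'
from h import *
c=cam('wrist'); im=c[0].copy()
G=np.array([488,-229]); a=-.25; e=np.array([np.cos(a),np.sin(a)]); n=np.array([-e[1],e[0]])
S=lambda x,y,z:[*(G+x*e+y*n),z]
pts=[S(0,0,61),S(-45,0,67),S(45,0,67),S(-70,0,61),S(50,0,61),S(135,0,78),S(-45,17,67),S(-45,-17,67),S(45,17,67),S(45,-17,67)]
p=proj(c,pts); print(p.round().tolist())
for u,v in p: cv2.circle(im,(int(u),int(v)),2,(255,0,0),-1)
for q in ['mirror','rest','mirror_head','mirror_grip']:
    print(q,[(round(r['score'],2),[round(x) for x in r['box']]) for r in search_frame(q,'wrist')[:3]])
save('w10.png',im)
E
```

```text
{'position': array([ 492.39 , -217.985,  148.204]), 'ee_rot': array([0.113, 0.994, 0.002, 0.001]), 'contact_force': array([-0.374,  0.42 ,  0.201]), 'wrist_torque': array([-0.02 , -0.016, -0.027]), 'gripper_width': 59.4453108521879, 'joint_vel': array([ 0.009,  0.002, -0.001,  0.002, -0.   , -0.001])}
[[308.0, 228.0], [309.0, 168.0], [307.0, 287.0], [310.0, 131.0], [308.0, 290.0], [306.0, 394.0], [333.0, 168.0], [284.0, 167.0], [330.0, 287.0], [285.0, 286.0]]
mirror [(0.97, [289, 136, 22, 263])]
rest [(0.71, [277, 128, 60, 166]), (0.59, [0, 154, 57, 167])]
mirror_head [(0.66, [288, 345, 13, 54])]
mirror_grip [(0.56, [285, 131, 30, 265])]
```

View pics/w10.png

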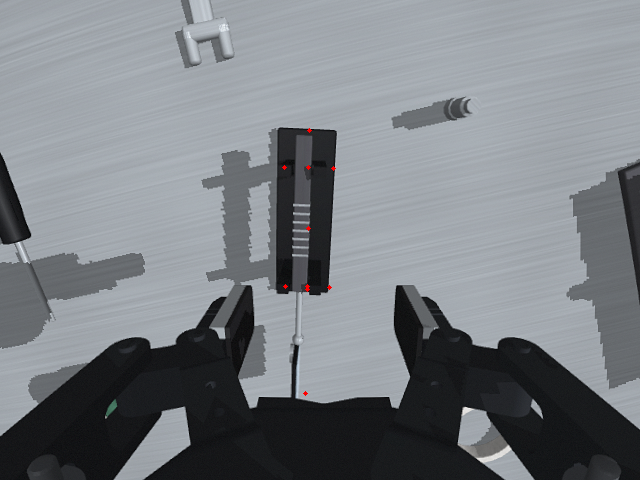

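The picture shows the dark-steel handle from (304,136) to (299,291), running in the rest, with its grip bands around (301,230). The rod and head run down to (295,398), and nothing purple is there.

```bash
python3 - <<'E'
from h import *
c=cam('wrist')
g=cv2.cvtColor(c[0],cv2.COLOR_RGB2GRAY).astype(int)
for v in (150,180,195,220,240,265): print(v,g[v,278:336:2])
A=atz(c,(304,136),61);B=atz(c,(299,291),61);print(A,B,np.hypot(*(B-A)[:2]))
e=(B-A)[:2]/np.hypot(*(B-A)[:2]); print('grip',A[:2]+70*e,B[:2]-50*e,'yaw',np.arctan2(e[1],e[0]))
s=read_state(); x=R.from_quat(s['ee_rot']).as_matrix(); print(s['position'],np.arctan2(-x[1,0],-x[0,0]), x[:,2])
E
```

```text
150 [45 39 40 40 42 40 41 40 38 60 85 85 85 85 83 84 86 62 39 39 38 39 40 39
 40 41 40 41 36]
180 [27 37 37 38 38 37 38 39 33 80 83 84 83 83 84 73 94 36 38 36 38 37 38 38
 38 38 37 38 53]
195 [ 30  39  37  36  35  37  35  37  36  86  84  82  84  82  84  85  80  35
  38  34  38  35  39  36  35  35  35  27 176]
220 [ 27  36  34  34  32  36  34  29  48  80  78  77  79  80  82  83  77  33
  33  33  33  34  34  35  34  35  33  92 164]
240 [ 31  32  32  33  33  34  33  27 101 104 120 120 132 129 131 136  33  29
  32  34  33  32  32  33  32  32  24 172 169]
265 [ 21  20  20  11  16  15  23  14  82  83  80  80  83  85  85  56  19  22
  18  19  19  15  33  29  31  26 128 160 161]
[ 422.43979172 -216.66083496   61.        ] [ 535.81292151 -248.78505564   61.        ] 117.8364634282615
grip [ 489.78837682 -235.74402349] [ 487.7067893  -235.15420669] yaw -0.2761119930747169
[ 492.12005278 -218.44945349  148.20470607] -0.22821263794181465 [ 0.00263248  0.00331829 -0.99999103]
```

{"method": "servo_tool", "body": {"turn": [[0,0,-0.045],[0,0,0],[0,0,0],[0,0,0],[0,0,0]], "dp": [[-0.003,-0.0165,0],[0,0,-0.03],[0,0,-0.035],[0,0,-0.025],[0,0,0]], "fingers": [0.06,0.06,0.06,0.05,0.05]}}

```text
clock: 15.8
position: [489.1, -239.3, 57.1]
ee_rot: [0.141, 0.99, 0.001, 0.003]
contact_force: [-0.3, -0.0, -0.2]
gripper_width: 50.3
```

{"method": "servo_tool", "body": {"turn": [[0,0,0],[0,0,0],[0,0,0],[0,0,0],[0,0,0]], "dp": [[0,0,0],[0,0,0],[0,0,0],[0,0,0],[0,0,0]], "fingers": [0.05,0.05,0.05,0.05,0.05]}}

```text
clock: 16.42
position: [491.7, -240.8, 61.2]
ee_rot: [0.141, 0.99, 0.001, 0.007]
contact_force: [-0.3, -0.2, -0.2]
gripper_width: 49.9
```

```bash
python3 st.py; python3 - <<'E'
from h import *
s=read_state();c=cam('wrist')
g=cv2.cvtColor(c[0],cv2.COLOR_RGB2GRAY).astype(int); save('w11.png',c[0])
for z in (55,):
  p=proj(c,[[489,-235.3,61]]);print(p)
x=R.from_quat(s['ee_rot']).as_matrix(); print(np.arctan2(-x[1,0],-x[0,0]))
for v in range(140,330,20): print(v,g[v,260:372:3])
E
```

```text
{'position': array([ 491.732, -240.771,   61.194]), 'ee_rot': array([0.141, 0.99 , 0.001, 0.007]), 'contact_force': array([-0.327, -0.244, -0.191]), 'wrist_torque': array([ 0.024,  0.042, -0.021]), 'gripper_width': 49.91679290296588, 'joint_vel': array([ 0.001, -0.003,  0.003, -0.001, -0.002, -0.001])}
[[333.72776779 267.38296059]]
-0.28316788291554823
140 [193 195 193 191 189 186 188 141 118 120  59  47  47  46  48  47  45  47
  47  46  43  89  95  95  95  92  95  95  99  41  45  45  46  46  44  44
  44  90]
160 [188 192 193 193 192 189 124 120 120 123 106  45  46  46  46  46  46  45
  48  47  44  85  96  94  96  93  94  95  98  40  38  42  40  44  43  45
  44 121]
180 [123 122 121 121 120 119 119 120 120 122 125  31  35  40  39  40  38  42
  40  23  22  81  94  94  94  92  61  62  55  28  15  37  41  37  38  39
  40 183]
200 [121 116 166 190 189 190 191 129 118 117 118  28  43  43  44  43  41  43
  44  42  44  77  92  94  92  90  94  96  97  41  41  39  40  39  41  42
  34 188]
220 [193 189 188 185 187 187 188 193 118 119 117  35  40  40  41  43  41  39
  42  42  41  76  94  94  93
[... 154 characters left out ...]
09 126 127 125 128 131  36  40  38  37  39  38  39
  26 182]
260 [184 186 184 185 186 187 188 190 144 120 120 126  36  38  38  37  39  38
  37  39  37  67  93  92  92  93  93  94 106  37  39  36  39  38  38  39
  58 182]
280 [133 187 188 191 189 188 185 183 186 116 116 117  28  38  37  35  36  36
  36  38  35  87 106 105  95  97  97  98 107  35  39  36  39  36  36  38
 202 186]
300 [ 35  35 120 120 118 121 122 121 121 122 120 119  33  25  26  25  18  21
  21  19  17 197 183 186 189 187 181 187 186  18  21  22  22  36  37  29
 188 185]
320 [ 25  19  55 117 120 174 188 186 185 116 122 121  82  32  35  16  18  18
  24  20  14  56  92  92  89  91  94  95 104  23  24  22  23  20  35  27
 190 184]
```

{"method": "servo_tool", "body": {"turn": [[0,0.014,0],[0,0,0],[0,0,0],[0,0,0],[0,0,0]], "dp": [[-0.002,0.0045,-0.012],[0,0,-0.012],[0,0,-0.01],[0,0,0],[0,0,0]], "fingers": [0.045,0.04,0.04,0.04,0.04]}}

```text
clock: 17.1
position: [488.7, -235.6, 23.5]
ee_rot: [0.141, 0.99, -0.0, -0.002]
contact_force: [-0.2, -0.0, -0.3]
gripper_width: 40.0
```

```bash
python3 st.py
```

```text
{'position': array([ 488.729, -235.574,   23.491]), 'ee_rot': array([ 0.141,  0.99 , -0.   , -0.002]), 'contact_force': array([-0.174, -0.019, -0.292]), 'wrist_torque': array([ 0.007, -0.035, -0.006]), 'gripper_width': 40.044586129079406, 'joint_vel': array([ 0.   ,  0.009, -0.007, -0.002,  0.002, -0.002])}
```

{"method": "servo_tool", "body": {"turn": [[0,0,0],[0,0,0],[0,0,0],[0,0,0],[0,0,0]], "dp": [[0,0,-0.004],[0,0,-0.004],[0,0,0],[0,0,0],[0,0,0]], "fingers": [0.04,0.03,0.0,0.0,0.0]}}

```text
clock: 17.73
position: [489.3, -235.8, 15.8]
ee_rot: [0.141, 0.99, -0.0, -0.001]
contact_force: [0.1, 0.1, -1.3]
gripper_width: 10.4
```

```bash
python3 st.py
```

```text
{'position': array([ 489.332, -235.806,   15.801]), 'ee_rot': array([ 0.141,  0.99 , -0.   , -0.001]), 'contact_force': array([ 0.079,  0.105, -1.266]), 'wrist_torque': array([-0.021, -0.033,  0.013]), 'gripper_width': 10.415891224476868, 'joint_vel': array([-0.   , -0.001,  0.002,  0.   , -0.002,  0.001])}
```

{"method": "servo_tool", "body": {"turn": [[0,0,0],[0,0,0],[0,0,0],[0,0,0],[0,0,0]], "dp": [[0,0,0.01],[0,0,0.02],[0,0,0.03],[0,0,0.03],[0,0,0]], "fingers": [0,0,0,0,0]}}

```text
clock: 18.35
position: [488.4, -235.6, 109.9]
ee_rot: [0.141, 0.99, -0.0, -0.002]
contact_force: [0.7, 0.1, -1.0]
gripper_width: 10.4
```

{"method": "servo_tool", "body": {"turn": [[0,0,0.09],[0,0,0.09],[0,0,0.09],[0,0,0.09],[0,0,0.07]], "dp": [[0.004,0.04,0],[0.004,0.045,0],[0.004,0.045,0],[0.004,0.045,0],[0.003,0.04,0]], "fingers": [0,0,0,0,0]}}

```text
clock: 18.98
position: [503.7, -16.7, 106.2]
ee_rot: [-0.076, 0.997, -0.0, -0.005]
contact_force: [0.3, 0.2, -1.5]
gripper_width: 10.2
```

{"method": "servo_tool", "body": {"turn": [[0,0,0],[0,0,0],[0,0,0],[0,0,0],[0,0,0]], "dp": [[0,0.02,0],[0,0,0],[0,0,0],[0,0,0],[0,0,0]], "fingers": [0,0,0,0,0]}}

```text
clock: 19.6
position: [501.1, 4.2, 103.4]
ee_rot: [-0.077, 0.997, -0.0, -0.008]
contact_force: [0.1, -0.3, -0.4]
gripper_width: 10.6
```

```bash
python3 st.py; cat > tgt.py <<'E'
from h import *
N=np.array([629.2,116.5]);a=.173
St=R.from_euler('z',a)
w=lambda v: St.apply(v)+[*N,0]
L=w([0,240,260]);M=w([0,-12.6,65]);G=w([0,-80,75])
u=lambda v:v/np.linalg.norm(v)
n=u(u(L-G)+u(M-G)); mx=St.apply([1,0,0]); mz=np.cross(mx,n); Rm=np.column_stack([mx,n,mz])
# tool in mirror frame: tool x=-mx, z=-mz
OFF=39.2
def report(dgl=np.zeros(3),Rt2m=np.column_stack([[-1,0,0],[0,1,0],[0,0,-1]])):
    s=read_state(); T=R.from_quat(s['ee_rot']).as_matrix()
    Tt=Rm@Rt2m   # desired tool axes
    glass_in_tool=np.array([-135,0,-OFF])+dgl
    p=G-Tt@glass_in_tool
    print('turn',R.from_matrix(Tt@T.T).as_rotvec().round(4),'dp',(p-s['position']).round(1),'target',p.round(1))
    g=s['position']+T@glass_in_tool; nn=T@Rt2m.T[:,1]
    print('glass now (station)',St.inv().apply(g-[*N,0]).round(1),'normal',St.inv().apply(nn).round(3), 'want',St.inv().apply(n).round(3))
    return g,nn
E
python3 -c "
from tgt import *
report()"
```

```text
{'position': array([501.108,   4.208, 103.438]), 'ee_rot': array([-0.077,  0.997, -0.   , -0.008]), 'contact_force': array([ 0.134, -0.273, -0.361]), 'wrist_torque': array([0.01 , 0.002, 0.026]), 'gripper_width': 10.591143068694034, 'joint_vel': array([-0.01 , -0.002, -0.002, -0.   , -0.   ,  0.002])}
turn [0.1881 0.0154 0.0172] dp [  7.6  17.5 -66.9] target [508.7  21.7  36.5]
glass now (station) [ -9.9 -91.1 140.5] normal [0.019 1.    0.   ] want [0.    0.982 0.187]
```

{"method": "servo_tool", "body": {"turn": [[0.06,0.005,0.005],[0.06,0.005,0.005],[0.06,0.005,0.005],[0,0,0],[0,0,0]], "dp": [[0.002,0.004,-0.013],[0.002,0.004,-0.013],[0.001,0.004,-0.013],[0,0,-0.01],[0,0,0]], "fingers": [0,0,0,0,0]}}

```text
clock: 20.23
position: [506.5, 14.2, 53.4]
ee_rot: [-0.083, 0.992, 0.092, -0.007]
contact_force: [-0.4, -0.3, -0.9]
gripper_width: 10.5
```

{"method": "servo_tool", "body": {"turn": [[0,0,0],[0,0,0],[0,0,0],[0,0,0],[0,0,0]], "dp": [[0,0,0],[0,0,0],[0,0,0],[0,0,0],[0,0,0]], "fingers": [0,0,0,0,0]}}

```text
clock: 20.85
position: [507.0, 15.0, 55.0]
ee_rot: [-0.085, 0.992, 0.091, -0.006]
contact_force: [0.1, -0.3, -1.2]
gripper_width: 10.5
```

```bash
python3 st.py; python3 -c "
from tgt import *
report()
t=cam('top');s=cam('side')
for n,c in (('top',t),('side',s)):
  save(n+'2.png',c[0])
  for q in ('mirror_head','mirror'):
    print(n,q,[(round(r['score'],2),[round(x,1) for x in r['box']]) for r in search_frame(q,n)[:3]])
"
```

```text
{'position': array([507.037,  14.969,  55.031]), 'ee_rot': array([-0.085,  0.992,  0.091, -0.006]), 'contact_force': array([ 0.117, -0.312, -1.245]), 'wrist_torque': array([-0.388, -0.051, -0.01 ]), 'gripper_width': 10.511439406259484, 'joint_vel': array([ 0.001, -0.002,  0.001,  0.001, -0.002, -0.002])}
turn [0.0051 0.0043 0.0029] dp [  1.7   6.7 -18.5] target [508.7  21.7  36.5]
glass now (station) [ -3.  -86.5  94. ] normal [0.002 0.983 0.182] want [0.    0.982 0.187]
top mirror_head [(0.45, [276.1, 185.0, 6.2, 27.5])]
top mirror [(0.78, [272.4, 186.3, 23.0, 94.2]), (0.76, [247.4, 289.8, 49.6, 60.5])]
side mirror_head [(0.74, [340.3, 229.9, 27.1, 12.2]), (0.46, [254.6, 235.3, 21.8, 14.7])]
side mirror [(0.95, [218.0, 233.5, 57.1, 45.8]), (0.7, [283.5, 231.5, 81.2, 22.9])]
```

{"method": "servo_tool", "body": {"turn": [[0.005,0.004,0.003],[0,0,0],[0,0,0],[0,0,0],[0,0,0]], "dp": [[0.001,0.003,-0.008],[0.0005,0.003,-0.008],[0,0,0],[0,0,0],[0,0,0]], "fingers": [0,0,0,0,0]}}

```text
clock: 21.78
position: [508.3, 21.2, 37.1]
ee_rot: [-0.086, 0.992, 0.094, -0.009]
contact_force: [-0.3, -0.4, -0.9]
gripper_width: 10.3
```

```bash
python3 st.py; python3 -c "
from tgt import *
g,nn=report()
s0=read_state();T=R.from_quat(s0['ee_rot']).as_matrix()
out=[]
for n in ('top','side'):
  c=cam(n); im=c[0].copy()
  C=[g+T@np.array([-x,-2,-z]) for x,z in ((-30,-23),(30,-23),(30,23),(-30,23))]
  p=proj(c,C); print(n,p.round(1).tolist())
  for q in ('mirror_head','mirror'):
    for r in regions_of(q,n)[:2]: 
      v,u=np.nonzero(r['region']); print(n,q,round(r['score'],2),r['box'],u.mean().round(1),v.mean().round(1))
  m=p.mean(0).astype(int); k=5
  a=cv2.resize(im[m[1]-55:m[1]+55,m[0]-40:m[0]+40],None,fx=k,fy=k,interpolation=cv2.INTER_CUBIC)
  for u,v in (p-(m-[40,55])+.5)*k: cv2.circle(a,(int(u),int(v)),3,(255,0,0),-1)
  out.append(a)
save('fin.png',np.hstack(out))
"
```

```text
{'position': array([508.337,  21.245,  37.086]), 'ee_rot': array([-0.086,  0.992,  0.094, -0.009]), 'contact_force': array([-0.256, -0.435, -0.851]), 'wrist_torque': array([-0.429, -0.001,  0.01 ]), 'gripper_width': 10.279488662678336, 'joint_vel': array([ 0.   , -0.   ,  0.002,  0.002,  0.002, -0.   ])}
turn [ 0.0001 -0.0015 -0.0001] dp [ 0.4  0.4 -0.6] target [508.7  21.7  36.5]
glass now (station) [ -0.4 -80.4  75.4] normal [0.    0.982 0.187] want [0.    0.982 0.187]
top [[278.2, 212.3], [274.2, 189.9], [276.0, 185.9], [280.1, 209.0]]
top mirror_head 0.49 [276.8, 185.8, 4.7, 27.8] 276.5 199.4
top mirror_head 0.48 [249.1, 290.5, 8.2, 15.1] 250.7 296.9
top mirror 0.68 [248.0, 288.5, 54.0, 61.8] 271.4 323.8
top mirror 0.67 [269.8, 190.3, 22.0, 88.3] 282.2 231.9
side [[341.9, 245.7], [361.5, 241.5], [363.1, 231.9], [343.0, 236.1]]
side mirror_head 0.72 [340.7, 231.6, 22.9, 12.0] 352.1 238.8
side mirror_head 0.7 [258.1, 233.7, 20.0, 16.5] 265.8 241.2
side mirror 0.94 [284.8, 233.9, 81.0, 23.6] 328.3 243.8
side mirror 0.71 [218.3, 233.3, 56.3, 46.0] 250.1 254.1
```

View pics/fin.png

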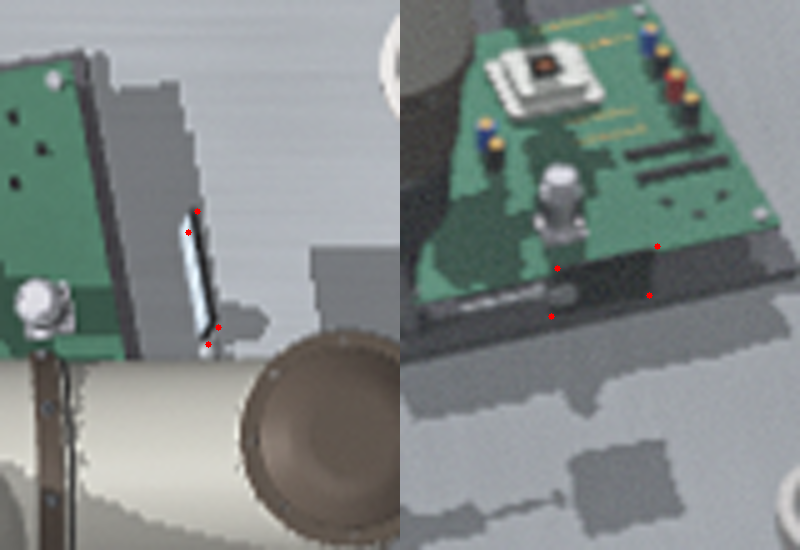

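```bash
python3 -c "
from tgt import *
c=cam('top'); o=cv2.imread('pics/top0.png')[:,:,::-1].astype(int)
d=np.abs(c[0].astype(int)-o).sum(2)>60
r=[G+t*(L-G) for t in np.linspace(0,1,12)]
for u,v in proj(c,r): 
  col=d[:,int(u)]; print(round(u),round(v),'first changed rows >=v-15:',np.nonzero(col[int(v)-15:int(v)+60])[0][:8]+int(v)-15)
report(); print(read_state()['gripper_width'],read_state()['clock'])
"
```

```text
276 199 first changed rows >=v-15: [186 187 188 189 190 191 192 193]
264 200 first changed rows >=v-15: [216 217 218 219 220 221 222 223]
252 201 first changed rows >=v-15: [217 218 219 220 221 222 223 224]
239 202 first changed rows >=v-15: [216 217 218 219 220 221 222 223]
227 203 first changed rows >=v-15: [216 217 218 219 220 221 222 223]
213 204 first changed rows >=v-15: [216 217 218 219 220 221 222 223]
200 205 first changed rows >=v-15: [218 219 220 221 222 223 224 225]
186 206 first changed rows >=v-15: [226 227 228 229 230 231 232 233]
171 207 first changed rows >=v-15: []
156 209 first changed rows >=v-15: []
141 210 first changed rows >=v-15: []
125 211 first changed rows >=v-15: []
turn [ 0.     -0.0014  0.0001] dp [ 0.4  0.5 -0.7] target [508.7  21.7  36.5]
glass now (station) [ -0.4 -80.4  75.5] normal [0.    0.982 0.188] want [0.    0.982 0.187]
10.391873780559093 22.125
```

```bash
python3 -c "
from bench import job_done; print(job_done())"
```

```text
the job is handed in; nothing more can be done
None
```

I turned the nut clockwise to its stop. The arm now holds the mirror behind it with the glass angled towards the camera. I handed the job in at about 22 s.

**Nut:** I turned the gripper about 1.55 rad in all, from a start I estimated at 0.97 rad loose. The wrist torque then rose to about 0.6 N m and the pads slipped, which I took as the stop. A wrist picture afterwards showed a plain grey stripe on the nut directly above the flange line. I judged that from pixel values, because the mark was in shadow and hard to see by eye.

**Mirror:**
- **Which one:** I took the dark-handled mirror from the rest by its handle, not the purple look-alike.
- **Position:** the glass centre is about 80 mm behind the nut's axis and 75 mm above the bench.
- **Angle:** by the arm's reading, the glass is within 0.1° of the angle the reflection needs.
- **Camera checks:** the top and side cameras showed the head within about 1 pixel (roughly 2.5 mm) of where I calculated it. The top camera showed the arm clear of the line from lens to glass.
- **Contact:** no unexpected force at the end, and the grip was steady.

**What disagreed:**
- **Fingertips:** they sit about 27 mm behind the reported TCP, not at it. My first close therefore gripped the load body instead of the nut, and I opened, went lower and gripped again.
- **Nut and mirror positions:** the wrist and top cameras differed by 2 to 5 mm. I used the nut position found when the pads closed on it, and the wrist camera's position for the mirror.
- **View through the bench camera:** I had no picture from it, so the mark being mid-glass is calculated, not seen.

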